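Snap the T-handle onto the book press

TASK

Fit the loose T-handle, upright, onto the square spindle end on top of the book press and push it down until the two spring clips snap over its foot plate. Then keep pressing: finish while still holding it pushed down firmly, with the spring washer beneath it squeezed at least half of the way. Leave the jars, the pot and the palette knife where they are.

Things in the scene. Friction and masses are not known exactly. Their poses are not given: they have to be found in the camera images.
- handle: Loose metal T-handle, 0.2 to 0.31 kg, standing on its 76 x 76 x 4 mm foot plate. On that a 34 mm square hub, top 58 mm above the underside; two round arms (14 mm thick) along +y and -y to 60 mm from the axis, centreline 50 mm up. An 19 mm square bore runs right through, parallel to hub and plate. Origin: bore axis at the underside; z up, y along the arms. Fits in any quarter-turn.
- handle_grip (a point): Good grip point inside the handle's hub, on the bore axis 44 mm above the underside; axes as the handle's. Grip here from above across the two hub faces without arms (closing along the handle's x, 34 mm wide): the fingers then stay above and inside the clips.
- press: Small grey screw press with a sketchbook in it, fixed to the bench: base 130 (x) x 170 (y) mm, crossbeam 180 mm long along y, its top 124 mm above the bench. Origin: centre of the base's underside, on the spindle axis; z up.
- shaft_tip (a point): Tip of the upright square shaft on top of the press, 181 mm above the bench, on the spindle axis. The shaft is 16 mm square, sides along the press's x and y, full width up to 174 mm above the bench, then tapering to 9 mm square at the tip.
- seat (a point): Point on the spindle axis 140 mm above the bench, rest height of the washer's top; axes as the press's. The handle's underside meets the washer here; the clips catch when it is 1.5 mm lower. Passing the clips takes about 10 to 15 N, felt as a rise and then a sudden drop as the clips spring back over the foot plate.
- clip_a (a joint): Spring clip at the press's +y side: upright steel strip 24 mm wide with a nose facing the shaft. Value: how far pushed outward (m), 0 at rest, max 0.008. The nose overhangs the seated foot plate by 4 mm; its slope runs from 42 mm off the axis, 15 mm above the seat point, to 34 mm off, 4 mm above; underside 2.5 mm above. It needs 2 N sideways to start, 4 N at 4 mm.
- clip_b (a joint): The same clip at the press's -y side; value: how far pushed outward (m), 0 at rest.
- washer: Round sprung washer, 48 mm diameter, around the shaft below the handle's place. Origin: centre of its top face. It yields downward from the seat point at 2 N per mm and is flat after 6 mm (12 N), then rigid. Half squeezed is 3 mm, 6 N; the handle left alone under the clips squeezes it only about 1.5 mm.
- jar_a: Bystander: brown glass jar with a black lid, 66 mm diameter, 80 mm high; origin under its centre.
- jar_b: Bystander: another such jar.
- pot: Bystander: white ceramic cup, 72 mm across, 85 mm high; origin under its centre.
- palette_knife: Bystander: palette knife about 200 mm long lying flat on the bench along its x; origin near its middle.
Things that resemble listed ones, but are neither listed nor needed, are in the scene too. Leave any green look-alike of the handle alone. Of the things that look like the press, the smaller one is meant.

How it is judged (in metres and radians):
On the way, in this order (a step that is already met when the one before it is completed fails the run):
1. the handle's square bore is on the square shaft (horizontal distance between handle and seat below 0.004 m and angle between handle's own z axis and vertical below 0.1 rad and (angle between the x axis of handle and the x axis of press, either way round below 0.25 rad or angle between the x axis of handle and the y axis of press, either way round below 0.25 rad) and z of handle in the frame of seat below 0.03 m), for 0.05 s.
2. the handle is past both clips and they have snapped back over its foot plate (horizontal distance between handle and seat below 0.004 m and angle between handle's own z axis and vertical below 0.1 rad and (angle between the x axis of handle and the x axis of press, either way round below 0.25 rad or angle between the x axis of handle and the y axis of press, either way round below 0.25 rad) and value of joint each of clip_a, clip_b below 0.0015 m and z of handle in the frame of seat below -0.001 m), for 0.1 s.
At the end, for the whole second after the job is handed in: Handle on the shaft within 4 mm of its axis, upright and square to it within 0.1 and 0.25 rad, underside 1.5 mm or more below the seat point, both clips within 1.5 mm of rest; the robot still touches it (over 2 N) and presses it, at rest (under 20 mm/s), on the washer with over 5 N (horizontal distance between handle and seat below 0.004 m and angle between handle's own z axis and vertical below 0.1 rad and (angle between the x axis of handle and the x axis of press, either way round below 0.25 rad or angle between the x axis of handle and the y axis of press, either way round below 0.25 rad) and value of joint each of clip_a, clip_b below 0.0015 m and z of handle in the frame of seat below -0.0015 m and contact force between handle and washer above 5 N and contact force between any of the fingers, the arm and handle above 2 N and linear speed of handle below 0.02 m/s); the arm keeps its last pose, push and grip.
It fails at once if a jar, the pot or the palette knife is shifted by more than 30 mm (distance of any of jar_a, jar_b, pot, palette_knife from where it was at the start of the episode above 0.03 m).
It also fails if it takes over 51 s, if anything falls off the work surface, if the arm or the gripper's body presses on something with over 40 N, if the wrist force passes 120 N, or if a joint passes its speed limit or range.

ROBOT

A 6-joint arm with a two-finger parallel gripper is mounted at the origin on the work surface. World frame = base frame: x ahead of the robot, y to its left, z up, the work surface at z = 0. Lengths are in mm, angles in rad, forces in N, time in s.
With the tool pointing down it reaches from about 300 to 775 mm from the base axis. Payload 14.6 kg.
Tool frame: the origin (TCP) lies on the centre line of the jaws, within the pads' length; the fingertips stand 11 mm ahead of it and the grasp point (between the pads) lies 8 mm behind it; x points along the fingers, y is the direction in which the jaws open and shut, and the axes are right-handed (so a half turn about x gives the same grasp; the last joint's range is limited). The gripper opens to 94 mm and grips with 3 to 60 N. Pads are 16 mm wide; open, the fingers measure 119 mm over their backs; the gripper's body (75 mm by 177 mm) begins 78 mm behind the grasp point.
Start: joints at [-0.067, 0.3, 1.521, -0, 1.321, -0.067], TCP at [549.99, -0.002, 216.446] pointing down, gripper open.
Joint ranges: [-3.03, 3.03], [-0.79, 2.21], [0.23, 2.52], [-1.04, 4.18], [0, 3.07], [-2.55, 2.55]. Speed limits (rad/s): [2.22, 2.22, 2.57, 3.14, 3.14, 3.14].

INTERFACE

Orientations are given as [roll, pitch, yaw] about the fixed x, y, z axes, in that order (R = Rz(yaw) Ry(pitch) Rx(roll)).
In Python, from cell import manip gives the robot as it stands.
- The arm moves only by the shell command python3 -m handwheel 'ROWS' [OPENING] [FORCE]. ROWS is JSON, a list of rows, each a list of 2 entries, a list of its own where there are three numbers: the shift along the tool's x, y, z in mm, then the turn about the tool's x in rad. In form: [[[x, y, z], spin], ...]. A call has exactly 10 rows; each row shifts and turns the commanded pose from where the row before left it, along the tool's axes as they then stand; what a row does not reach is not made up. A row lasts 1/8 s, in which the tool goes at most 62.5 mm and 10.7 degrees, less where a joint would pass 70% of its speed; a pose out of reach is approached as far as the arm can. A call with a gripper value outside its range is refused whole. OPENING is the closure in counts, from 0 (fully open) to 255 (shut), set as the call begins (- or left out, the last holds). The fingers move at their own pace and stop on an object; FORCE is the grip in N (left out, the last holds). Time passes only in rows, so rows that do not move let the fingers close, or fill a call up. It gives the time, the measured TCP pose, the force and the opening at its end, in the units of the state.
- manip.read_state(): the state, without advancing time (a new reading comes with each control period).
- manip.camera(name): name is "scene" or "side" or "wrist"; returns a dict with "pixels" (420x560x3 uint8, red, green, blue), "z_map" (420x560 float32, mm along the optical axis (not along the pixel's ray), 0 where there is no reading), "mtx" (3x3 intrinsics, pixels), "k1" (the pictures are not rectified: a ray, as slopes to the right and down, at radius r is drawn at 1 + k1 r^2 times it, then the intrinsics apply), "xyz" and "orientation" of the camera in the world. Camera axes: x right, y up, looking along -z (the intrinsics and any distortion apply to the point x, -y, -z); pixel columns grow to the right and rows downward; lengths in mm; the calibration is good to about 2 mm. A picture is of the moment at which its call begins.
- manip.sign_off(): hands the job in, once; it reports no verdict.
Trained networks look in the newest picture that a camera, given by its name, has taken for a name from the list of things; names that differ only in an ending like _2 or _b are one class to them, and where a whole thing is asked for, a point or a joint stands for the part that bears it (a point fixed in the world has none). Each returns a list of dicts, best first, with "confidence" (0 to 1); they miss things now and then, are a little off and sometimes report something else, mostly with a low value. They report only what shows in the picture. A call takes as long as a camera call. They do not tell look-alikes from the thing itself.
- manip.cut_out(target, camera): "region" (420x560 bool, what is visible of it) and "centre" ([column, row] in pixels, amid what is visible of it).
The state is a dict: "clock": time; "joints": joint angles; "qd": joint speeds; "effort": joint torques, N m; "eef_pos": TCP position; "eef_rot": TCP orientation; "wrist_force": force on the tool from outside, world axes, zero at the start; "moment": the same for the moment, N m; "finger_gap": finger opening in mm.
Only numpy, scipy, OpenCV 4.12 (cv2) and the standard library are available. Lean on these libraries where they do the work, as an engineer would, in place of code of your own. Each camera call takes 0.05 s, during which the arm holds its last target. There are 200 camera calls.

## Working session

There is one attempt and no reset: what is moved stays moved. The work goes in short steps, Python scripts to look and compute and a shell command to move; the robot and the scene stay as the last step left them, time stands still between calls to the robot, and variables do not carry over. Pictures are saved under pics/ and viewed, about 8 in all and at most 12, crops included, and the job is handed in when it is done.

```bash
ls; mkdir -p pics
cat > h.py <<'E'
import numpy as np, cv2
from cell import manip
from scipy.spatial.transform import Rotation as R
def rot(o): return R.from_euler('xyz',o).as_matrix()
def cloud(c):
    z=c["z_map"]; K=np.array(c["mtx"]); h,w=z.shape
    u,v=np.meshgrid(np.arange(w),np.arange(h))
    xd=(u-K[0,2])/K[0,0]; yd=(v-K[1,2])/K[1,1]
    x,y=xd.copy(),yd.copy()
    for _ in range(10):
        f=1+c["k1"]*(x*x+y*y); x=xd/f; y=yd/f
    P=np.stack([x*z,-y*z,-z],-1)@rot(c["orientation"]).T+np.array(c["xyz"])
    P[z==0]=np.nan
    return P
def save(c,n): cv2.imwrite("pics/"+n,cv2.cvtColor(c["pixels"],cv2.COLOR_RGB2BGR))
E
python3 - <<'E'
from h import *
print(manip.read_state())
for n in("scene","side"):
    c=manip.camera(n); save(c,n+"0.png"); P=cloud(c)
    np.save(n+"0.npy",P)
    print(n,c["xyz"],c["orientation"],c["k1"])
    for t in("handle","press","jar_a","pot","palette_knife"):
        for d in manip.cut_out(t,n):
            q=P[d["region"]]; q=q[~np.isnan(q[:,0])]
            print(t,round(d["confidence"],2),np.round(d["centre"]),np.round(np.percentile(q,[3,50,97],axis=0)).tolist(),len(q))
a=cv2.imread("pics/scene0.png");b=cv2.imread("pics/side0.png")
E
```

```text
pics
{'clock': 0.0, 'joints': array([-6.65648622e-02,  3.00467977e-01,  1.52154868e+00, -1.02214679e-05,
        1.32070649e+00, -6.66035963e-02]), 'qd': array([-4.69669128e-04, -9.14477214e-05,  4.52302630e-04, -1.74854031e-04,
        1.22554013e-03, -8.77849807e-04]), 'effort': array([-1.53750298e-03, -5.31805658e+01, -3.52735734e+01,  7.07558286e-02,
        2.43994006e-02, -4.79655944e-05]), 'eef_pos': array([5.49760990e+02, 2.97485700e-02, 2.15901746e+02]), 'eef_rot': array([-1.62864234,  1.56966579,  3.08378791]), 'wrist_force': array([ 0.65583909,  0.28032332, -0.20029895]), 'moment': array([0.02066487, 0.01997125, 0.06715312]), 'finger_gap': 94.35317809124025}
scene [1052.31683031  918.66845289  872.86434274] [ 0.9773633  -0.00865777  2.64045179] 0.040461230326207104
handle 0.96 [237. 216.] [[534.0, -259.0, 1.0], [577.0, -206.0, 8.0], [607.0, -168.0, 60.0]] 439
handle 0.89 [267. 188.] [[349.0, -354.0, -0.0], [424.0, -286.0, 27.0], [475.0, -251.0, 61.0]] 406
handle 0.75 [187. 212.] [[658.0, -356.0, 2.0], [701.0, -324.0, 24.0], [740.0, -296.0, 60.0]] 460
press 0.68 [302. 287.]
[... 1277 characters left out ...]
 -128.0, 58.0], [824.0, -105.0, 85.0]] 834
press 0.62 [236. 294.] [[503.0, 108.0, 10.0], [552.0, 211.0, 48.0], [619.0, 266.0, 153.0]] 4409
jar_a 0.73 [240. 294.] [[503.0, 107.0, 8.0], [552.0, 211.0, 47.0], [619.0, 266.0, 153.0]] 4525
jar_a 0.68 [163. 245.] [[752.0, 74.0, 7.0], [774.0, 115.0, 58.0], [807.0, 132.0, 82.0]] 930
jar_a 0.61 [174. 214.] [[765.0, -28.0, 7.0], [788.0, 8.0, 57.0], [820.0, 24.0, 81.0]] 828
pot 0.73 [194. 175.] [[760.0, -171.0, 9.0], [790.0, -128.0, 58.0], [823.0, -104.0, 85.0]] 796
pot 0.59 [280. 181.] [[501.0, -250.0, -2.0], [571.0, -203.0, 5.0], [609.0, 8.0, 219.0]] 527
palette_knife 0.71 [304. 255.] [[332.0, -19.0, -2.0], [456.0, 7.0, 3.0], [515.0, 42.0, 20.0]] 1061
```

Run:
```python
from h import *
a=cv2.imread("pics/scene0.png");b=cv2.imread("pics/side0.png")
o=np.vstack([cv2.resize(a[170:370,150:450],(800,533))[:533]])
b2=cv2.resize(b[130:370,150:390],(600,600))
cv2.imwrite("pics/a.png",o);cv2.imwrite("pics/b.png",b2)
```

```text
(no output)
```

View pics/a.png

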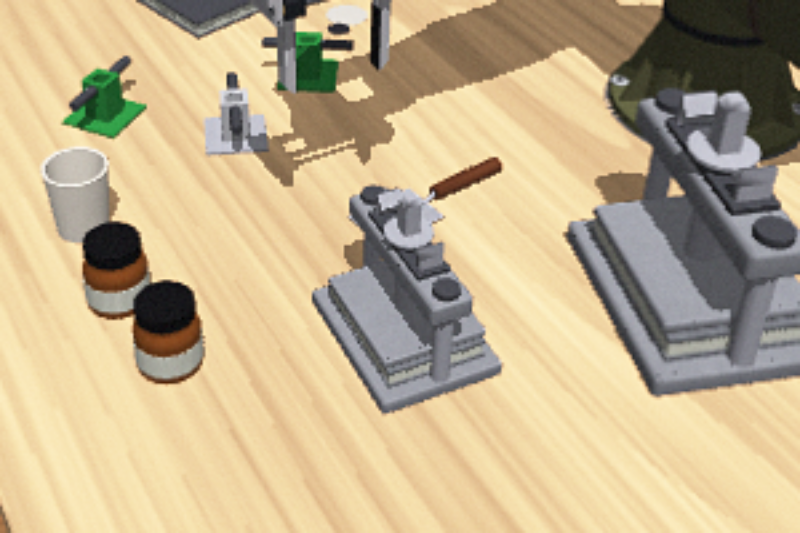

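View pics/b.png

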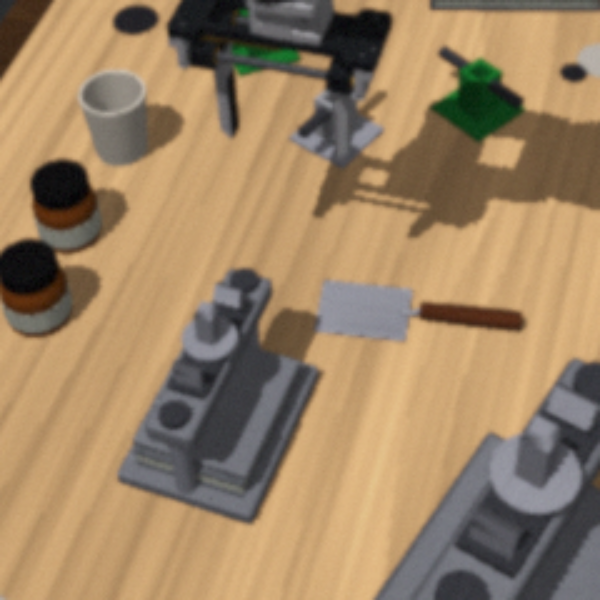

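The first picture (scene) shows the metal handle at about (235,115) with two green look-alikes, and the small press at about (405,290). The second (side) shows the handle partly behind the gripper at (338,130), the press at (205,390), and the knife between handle and press at (420,310). Next I estimate both poses.

```bash
cat > est.py <<'E'
from h import *
def rect(q):
    (c,s,a)=cv2.minAreaRect(q[:,:2].astype(np.float32)); return np.round(c,1),np.round(s,1),round(a,1)
def show(P,hc,pc,rh=75,rp=130):
    P=P.reshape(-1,3); P=P[~np.isnan(P[:,0])]
    near=lambda c,r,lo,hi:P[(np.hypot(P[:,0]-c[0],P[:,1]-c[1])<r)&(P[:,2]>lo)&(P[:,2]<hi)]
    if hc is not None:
        for l,a,b in(("plate",2.5,7),("arms/hub",46,62),("hubtop",56.5,62)):
            q=near(hc,rh,a,b)
            if len(q)>4: print(l,len(q),q.mean(0).round(1),rect(q))
    if pc is not None:
        for l,a,b in(("beam",119,128),("washer",137,143),("shaft",158,186),("tip",176,186),("base",5,20)):
            q=near(pc,rp if l in("beam","base") else 40,a,b)
            if len(q)>4: print(l,len(q),q.mean(0).round(1),rect(q))
E
python3 - <<'E'
from est import *
for n in("scene","side"):
    print(n); show(np.load(n+"0.npy"),(572,-207),(570,195))
s=manip.read_state(); print(rot(s["eef_rot"]).round(3))
E
```

```text
scene
plate 311 [ 578.  -202.2    4.2] (array([ 572.1, -205.4]), array([142.4, 144.9]), 68.7)
arms/hub 152 [ 572.3 -213.3   55.7] (array([ 571.7, -217.8]), array([121.4,  32.9]), 65.0)
hubtop 74 [ 571.4 -216.9   58.6] (array([ 571., -219.]), array([118.6,  32.6]), 65.0)
beam 317 [579.6 204.5 123.5] (array([568.8, 180.8]), array([182.9,  43.6]), 86.1)
washer 150 [571.5 188.6 140.1] (array([572.7, 192.4]), array([70.1, 45.7]), 69.2)
shaft 79 [570.1 182.2 171.2] (array([568.9, 180.5]), array([16.8, 18.7]), 75.3)
tip 25 [568.6 180.4 179.4] (array([568.2, 179.8]), array([13.5, 11.8]), 85.0)
base 623 [597.  220.9  15.2] (array([587.5, 206.5]), array([195.7, 201.7]), 66.2)
side
plate 208 [ 565.  -201.1    3.9] (array([ 568.1, -200.5]), array([140.4, 129.6]), 14.2)
arms/hub 132 [ 578.5 -194.4   54. ] (array([ 578. , -203.1]), array([84.6, 35.1]), 59.0)
hubtop 37 [ 577.3 -199.8   58.1] (array([ 580.1, -199.9]), array([76.8, 35.1]), 58.8)
beam 568 [560.1 198.  123.3] (array([564.3, 180. ]), array([179.9,  44.5]), 85.5)
washer 212 [563.3 188.2 139.1] (array([562.7, 191.3]), array([46. , 67.9]), 12.2)
shaft 96 [563.8 182.8 171.7] (array([565.6, 180.2]), array([17. , 16.2]), 0.1)
tip 32 [563.8 181.  179.6] (array([564.2, 180.3]), array([14.9, 11.7]), 75.5)
base 968 [540.4 220.1  15.1] (array([549.7, 206. ]), array([199.1, 150.7]), 30.4)
[[-0.  1. -0.]
 [ 0. -0. -1.]
 [-1. -0. -0.]]
```

```bash
python3 -m handwheel '[[[0,5,40],0],[[0,6,50],0],[[0,6,50],0],[[0,5,50],0],[[0,0,23],0],[[0,0,0],0.15],[[0,0,0],0.15],[[0,0,0],0.136],[[0,0,0],0],[[0,0,0],0]]' 0 40
python3 - <<'E'
from est import *
s=manip.read_state(); print(s["eef_pos"].round(1),rot(s["eef_rot"]).round(3).tolist(),s["clock"])
c=manip.camera("wrist"); save(c,"w1.png"); print(c["xyz"],c["orientation"]); P=cloud(c)
show(P,(572,-210),None)
c=manip.camera("side"); show(cloud(c),(572,-210),None,60)
E
```

```text
clock: 1.85
eef_pos: [572.0, -212.6, 216.5]
eef_rot: [-2.463, 1.571, 1.817]
wrist_force: [0.1, -0.4, -0.6]
finger_gap: 93.6
[ 572.  -212.6  216.5] [[-0.0, 0.908, -0.419], [0.0, -0.419, -0.908], [-1.0, -0.0, -0.0]] 1.85
[ 603.14006835 -144.88387959  384.2089793 ] [-2.58573376e-01 -1.64427789e-04 -4.32373608e-01]
plate 2401 [ 570.7 -215.6    3.7] (array([ 571.5, -211.9]), array([93. , 76.1]), 68.4)
arms/hub 2068 [ 569.6 -216.7   55.7] (array([ 568.6, -219. ]), array([118.5,  34. ]), 68.3)
hubtop 906 [ 569.1 -218.3   57.5] (array([ 568.9, -218.3]), array([115.3,  34. ]), 68.3)
plate 183 [ 563.3 -204.2    4.2] (array([ 573. , -206.8]), array([108.2, 103.2]), 2.0)
arms/hub 251 [ 568.9 -213.1   54.4] (array([ 570.1, -212.2]), array([113.7,  37.7]), 70.3)
hubtop 74 [ 569.3 -214.2   58.2] (array([ 569.5, -214.9]), array([104.9,  37. ]), 54.5)
```

View pics/w1.png

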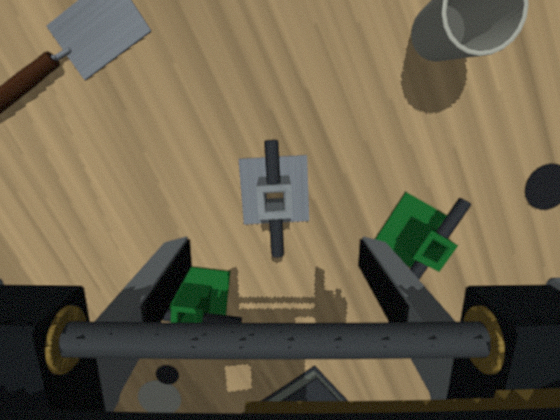

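The wrist picture shows the metal handle at (274,195), between the open fingers' line and ahead of them. The green ones at (200,290) and (430,235) are clear of the descent. I correct by 6 mm along tool z and spin by −0.054, then descend and grip.

```bash
python3 -m handwheel '[[[10,-0.7,5.7],-0.054],[[30,0,0],0],[[40,0,0],0],[[40,0,0],0],[[30,0,0],0],[[20,0,0],0],[[10,0,0],0],[[0.5,0,0],0],[[0,0,0],0],[[0,0,0],0]]' 0 40
python3 -m handwheel '[[[0,0,0],0],[[0,0,0],0],[[0,0,0],0],[[0,0,0],0],[[0,0,0],0],[[0,0,0],0],[[0,0,0],0],[[0,0,0],0],[[0,0,0],0],[[0,0,0],0]]' 255 50
```

```text
clock: 3.2
eef_pos: [569.3, -218.1, 36.8]
eef_rot: [1.505, 1.569, -0.447]
wrist_force: [0.5, -0.1, -0.5]
finger_gap: 93.9
clock: 4.45
eef_pos: [568.9, -217.9, 35.9]
eef_rot: [-0.64, 1.571, -2.593]
wrist_force: [0.0, -0.9, 0.1]
finger_gap: 33.8
```

```bash
python3 -m handwheel '[[[-10,0,0],0],[[-25,0,0],0],[[-40,0,0],0],[[-40,0,0],0],[[-40,0,0],0],[[-35,0,0],0],[[-20,0,0],-0.1],[[-10,0,0],-0.11],[[0,0,0],-0.1],[[0,0,0],0]]' 255 50
python3 -m handwheel '[[[0,-2,-25],0],[[0,-4,-50],0],[[0,-4,-55],0],[[0,-4.3,-55],0],[[0,-4,-55],0],[[0,-4,-55],0],[[0,-4,-50],0],[[0,-3,-35],0],[[0,-1,-17],0],[[0,0,0],0]]'
python3 -m handwheel '[[[0,0,0],0],[[0,0,0],0],[[0,0,0],0],[[0,0,0],0],[[0,0,0],0],[[0,0,0],0],[[0,0,0],0],[[0,0,0],0],[[0,0,0],0],[[0,0,0],0]]'
cat > look.py <<'E'
from est import *
import sys
s=manip.read_state(); print(s["eef_pos"].round(1),rot(s["eef_rot"]).round(3).tolist(),s["clock"],s["wrist_force"].round(1),s["finger_gap"])
k=sys.argv[1]
for n in("scene","side","wrist"):
    c=manip.camera(n); save(c,n+k+".png"); P=cloud(c); np.save(n+k+".npy",P)
    z0=s["eef_pos"][2]-36; print(n,"underside",z0)
    Q=P.reshape(-1,3); Q=Q[~np.isnan(Q[:,0])]; ce=s["eef_pos"]
    for l,a,b in(("plate",z0-2,z0+7),("arms",z0+43,z0+59)):
        q=Q[(np.hypot(Q[:,0]-ce[0],Q[:,1]-ce[1])<70)&(Q[:,2]>a)&(Q[:,2]<b)]
        if len(q)>4: print(l,len(q),q.mean(0).round(1),rect(q))
    show(P,None,(566,180))
E
python3 look.py 2
python3 - <<'E'
import cv2,numpy as np
a=cv2.imread("pics/scene2.png");b=cv2.imread("pics/side2.png")
cv2.imwrite("pics/c2.png",np.hstack([cv2.resize(a[150:350,210:410],(400,400)),cv2.resize(b[150:350,130:330],(400,400))]))
E
```

```text
clock: 5.7
eef_pos: [568.8, -217.8, 256.4]
eef_rot: [1.166, 1.571, -0.477]
wrist_force: [0.3, 0.6, -1.8]
finger_gap: 33.8
clock: 6.95
eef_pos: [567.2, 180.4, 255.8]
eef_rot: [-0.896, 1.57, -2.539]
wrist_force: [0.6, -1.3, -2.0]
finger_gap: 33.8
clock: 8.2
eef_pos: [567.3, 180.3, 256.0]
eef_rot: [1.852, 1.571, 0.209]
wrist_force: [-0.0, -0.6, -2.3]
finger_gap: 33.9
[567.3 180.3 256. ] [[0.0, 0.997, -0.072], [0.0, -0.072, -0.997], [-1.0, 0.0, -0.0]] 8.2 [-0.  -0.6 -2.3] 33.92236434281324
scene underside 219.95761169469915
plate 380 [579.7 190.3 224.1] (array([569.2, 178.6]), array([80.1, 77.3]), 86.9)
arms 293 [571.9 195.6 273.2] (array([573.7, 181.8]), array([ 55. , 111.3]), 21.6)
beam 319 [579.8 204.  123.6] (array([568. , 178.8]), array([182.9,  44.4]), 86.1)
washer 130 [570.2 184.2 140.3] (array([566.4, 178.1]), array([52.9, 46.2]), 43.6)
shaft 79 [569.9 182.4 171.2] (array([568. , 179.4]), array([18.8, 18.5]), 71.4)
tip 25 [569.  180.6 179.6] (array([569. , 181.3]), array([14.6, 13.7]), 71.4)
base 660 [596.1 218.6  15.3] (array([574.5, 183.3]), array([219.9, 227.6]), 48.3)
side un
[... 175 characters left out ...]
5. ]), 60.3)
beam 543 [559.2 205.  123.2] (array([563.5, 180.1]), array([180. ,  44.1]), 84.6)
washer 183 [563.6 184.6 139.2] (array([557.4, 181.7]), array([55.9, 58.2]), 38.0)
shaft 45 [564.3 186.2 166.2] (array([565.2, 186. ]), array([18.1,  6.9]), 14.2)
base 980 [541.1 219.7  14.9] (array([593.1, 160.3]), array([208.7, 190.1]), 85.7)
wrist underside 219.95761169469915
plate 4865 [568.7 200.4 223.5] (array([568.3, 193.4]), array([46.6, 76.5]), 85.7)
arms 8723 [567.9 188.8 275. ] (array([570.6, 179.6]), array([ 55.4, 116.7]), 14.0)
beam 1904 [570.5 240.8 122.9] (array([570., 233.]), array([70.8, 43.7]), 86.0)
base 1405 [571.2 238.8  17.2] (array([569.1, 220.5]), array([ 85.3, 130.4]), 85.9)
```

View pics/c2.png

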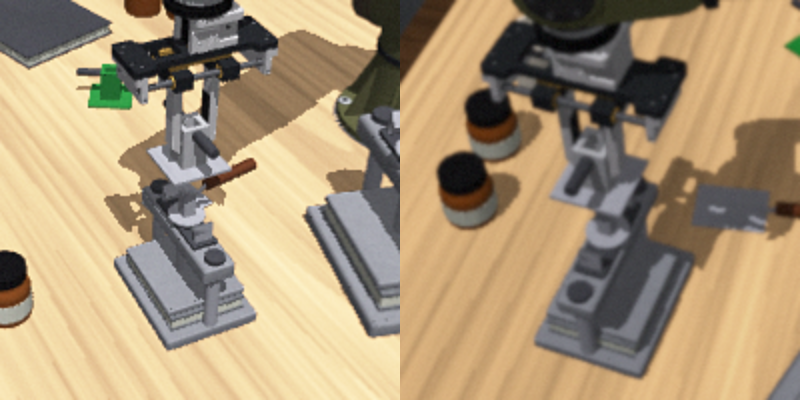

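The crops show the handle held upright and level, directly above the press shaft: plate at (185,160) left and (600,185) right. The cameras agree on a shift of about 2 mm in −x and 1 mm in +y. I apply it and lower until the bore just takes the tip.

```bash
python3 -m handwheel '[[[5,-2,-1],0],[[12,0,0],0],[[12,0,0],0],[[6,0,0],0],[[2,0,0],0],[[2,0,0],0],[[2,0,0],0],[[2,0,0],0],[[0,0,0],0],[[0,0,0],0]]'
python3 look.py 3
```

```text
clock: 9.6
eef_pos: [565.4, 181.4, 213.0]
eef_rot: [2.024, 1.571, 0.381]
wrist_force: [0.2, -0.1, -1.7]
finger_gap: 34.0
[565.4 181.4 213. ] [[0.0, 0.997, -0.072], [0.0, -0.072, -0.997], [-1.0, 0.0, -0.0]] 9.6 [ 0.2 -0.1 -1.7] 33.951399860052454
scene underside 177.03253400857784
plate 369 [578.1 191.4 181.3] (array([566.6, 179.3]), array([79. , 78.1]), 86.3)
arms 289 [570.3 196.1 230.5] (array([570.6, 182. ]), array([ 52.7, 113.9]), 19.3)
beam 315 [580.3 205.4 123.7] (array([569.8, 181.4]), array([178.1,  43.1]), 86.8)
washer 107 [570.7 188.5 140.2] (array([570.7, 186.3]), array([32.8, 45.5]), 63.9)
shaft 281 [577.  191.1 181.6] (array([574.7, 187.2]), array([56.4, 78.6]), 41.7)
tip 281 [577.  191.1 181.6] (array([574.7, 187.2]), array([56.4, 78.6]), 41.7)
base 621 [597.3 219.4  15.3] (array([593.1, 208.7]), array([151.2, 237.1]), 36.5)
side underside 177.03253400857784
plate 591 [555.4 192.2 179.8] (array([565. , 180.8]), array([77.8, 77.7]), 86.9)
arms 428 [565.7 196.8 230. ] (array([570.6, 199.2]), array([74.9, 53.3]), 61.7)
beam 429 [562.  220.2 123.1] (array([564.6, 180.2]), ar
[... 173 characters left out ...]
, 62. ]), 22.8)
tip 436 [556.7 191.9 179.9] (array([563.3, 187.7]), array([78.9, 62. ]), 22.8)
base 960 [541.3 220.4  15.1] (array([572.5, 170.2]), array([192.3, 147.7]), 85.8)
wrist underside 177.03253400857784
plate 4863 [566.8 201.5 180.6] (array([566.3, 194.3]), array([46.9, 76.4]), 86.0)
arms 8753 [566.  189.9 232.1] (array([568.6, 180.9]), array([ 55.5, 116.3]), 14.0)
beam 2406 [570.7 243.4 122.9] (array([570.3, 237.9]), array([62., 44.]), 85.9)
shaft 3667 [567.4 198.3 180.6] (array([566.4, 194.4]), array([46.8, 76.3]), 85.8)
tip 3667 [567.4 198.3 180.6] (array([566.4, 194.4]), array([46.8, 76.3]), 85.8)
base 1578 [570.5 242.7  17.1] (array([569.5, 225.4]), array([ 76.5, 130.3]), 85.6)
```

```bash
python3 -m handwheel '[[[1,0.5,0],0],[[1,0,0],0],[[1,0,0],0],[[1,0,0],0],[[1,0,0],0],[[1,0,0],0],[[2,0,0],0],[[2,0,0],0],[[0,0,0],0],[[0,0,0],0]]'
```

```text
clock: 11.0
eef_pos: [565.9, 181.4, 203.0]
eef_rot: [1.819, 1.571, 0.176]
wrist_force: [-0.1, 0.1, -2.5]
finger_gap: 33.9
```

```bash
python3 -m handwheel '[[[2,0,0],0],[[2,0,0],0],[[2,0,0],0],[[2,0,0],0],[[2,0,0],0],[[2,0,0],0],[[2,0,0],0],[[1,0,0],0],[[0,0,0],0],[[0,0,0],0]]'
```

```text
clock: 12.25
eef_pos: [565.9, 181.4, 188.0]
eef_rot: [1.962, 1.571, 0.319]
wrist_force: [0.2, -0.4, -1.4]
finger_gap: 33.9
```

```bash
python3 -m handwheel '[[[1,0,0],0],[[1,0,0],0],[[1,0,0],0],[[1,0,0],0],[[1,0,0],0],[[1,0,0],0],[[1,0,0],0],[[0,0,0],0],[[0,0,0],0],[[0,0,0],0]]'
```

```text
clock: 13.5
eef_pos: [566.3, 181.5, 181.6]
eef_rot: [1.914, 1.569, 0.271]
wrist_force: [-0.7, -0.2, 4.6]
finger_gap: 33.8
```

```bash
python3 -m handwheel '[[[1,0,0],0],[[1,0,0],0],[[1,0,0],0],[[1,0,0],0],[[1,0,0],0],[[0,0,0],0],[[0,0,0],0],[[0,0,0],0],[[0,0,0],0],[[0,0,0],0]]'
python3 -m handwheel '[[[0.5,0,0],0],[[0.5,0,0],0],[[0.5,0,0],0],[[0.5,0,0],0],[[0,0,0],0],[[0,0,0],0],[[0,0,0],0],[[0,0,0],0],[[0,0,0],0],[[0,0,0],0]]'
```

```text
clock: 14.75
eef_pos: [565.8, 181.3, 175.7]
eef_rot: [-1.219, 1.57, -2.862]
wrist_force: [1.9, -0.5, -4.7]
finger_gap: 33.9
clock: 16.0
eef_pos: [565.9, 181.4, 174.0]
eef_rot: [2.332, 1.571, 0.689]
wrist_force: [-0.0, 0.4, 1.9]
finger_gap: 33.9
```

```bash
python3 -m handwheel '[[[0.5,0,0],0],[[0.5,0,0],0],[[0.5,0,0],0],[[0.5,0,0],0],[[0.5,0,0],0],[[0.5,0,0],0],[[0,0,0],0],[[0,0,0],0],[[0,0,0],0],[[0,0,0],0]]'
python3 look.py 4 | grep -v -e tip -e base -e beam -e shaft
python3 - <<'E'
import cv2,numpy as np
a=cv2.imread("pics/scene4.png");b=cv2.imread("pics/side4.png");w=cv2.imread("pics/wrist4.png")
cv2.imwrite("pics/c4.png",np.hstack([cv2.resize(a[220:320,250:350],(400,400)),cv2.resize(b[210:310,180:280],(400,400))]))
E
```

```text
clock: 17.25
eef_pos: [565.9, 181.4, 171.4]
eef_rot: [2.032, 1.57, 0.389]
wrist_force: [-1.7, 1.4, 6.7]
finger_gap: 33.7
[565.9 181.4 171.4] [[0.0, 0.997, -0.072], [0.0, -0.072, -0.997], [-1.0, 0.0, -0.0]] 17.25 [-1.7  1.4  6.7] 33.66465599539071
scene underside 135.3529263227076
plate 335 [580.5 190.2 139.5] (array([578.4, 192.4]), array([ 73.8, 110.2]), 35.4)
arms 282 [571.  194.7 188.7] (array([571.3, 182. ]), array([ 54.6, 112.4]), 22.7)
washer 217 [580.1 187.2 140. ] (array([574.7, 188.6]), array([53.9, 79.4]), 43.9)
side underside 135.3529263227076
plate 554 [555.5 191.4 138.1] (array([557.9, 183. ]), array([108.,  88.]), 52.5)
arms 409 [565.8 197.1 188.1] (array([570.6, 199.3]), array([73.8, 53.1]), 63.3)
washer 277 [555.9 189.7 139. ] (array([562.7, 187.4]), array([77.6, 62.5]), 24.9)
wrist underside 135.3529263227076
plate 4777 [567.3 201.4 138.9] (array([567. , 198.2]), array([53.6, 76.4]), 86.1)
arms 9141 [566.5 189.5 190. ] (array([569. , 180.9]), array([ 55.4, 116.1]), 14.1)
washer 3536 [567.3 197.9 138.9] (array([566.8, 194.6]), array([46.2, 76.2]), 86.1)
```

View pics/c4.png

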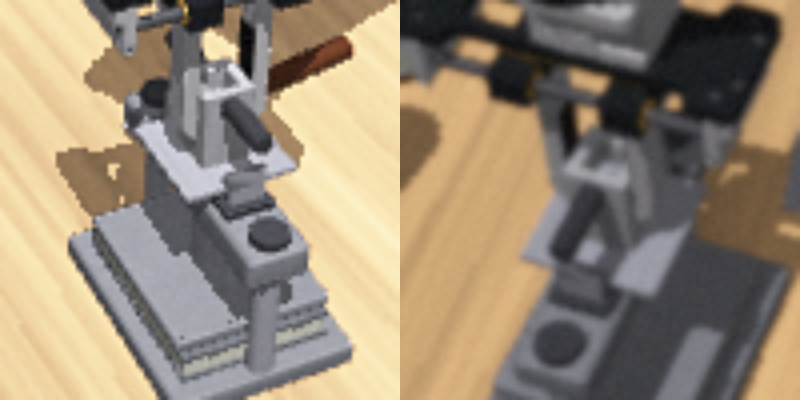

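View pics/wrist4.png

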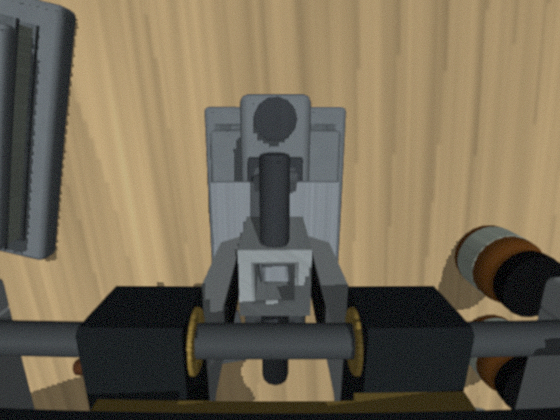

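The crops show the foot plate seated on the washer with the near clip's nose over its edge (left 245,190; right 580,285). The wrist picture shows the shaft inside the bore at (272,272). I let it settle for one call, read it again and hand in if it is steady.

```bash
python3 -m handwheel '[[[0,0,0],0],[[0,0,0],0],[[0,0,0],0],[[0,0,0],0],[[0,0,0],0],[[0,0,0],0],[[0,0,0],0],[[0,0,0],0],[[0,0,0],0],[[0,0,0],0]]'
python3 - <<'E'
from h import *
s=manip.read_state(); print(s["wrist_force"],s["eef_pos"],s["finger_gap"])
if s["wrist_force"][2]>4 and s["eef_pos"][2]<172.5: print(manip.sign_off())
E
```

```text
clock: 18.65
eef_pos: [565.9, 181.4, 171.3]
eef_rot: [1.99, 1.57, 0.347]
wrist_force: [-1.4, 0.5, 7.0]
finger_gap: 33.7
[-1.40189982  0.52821014  7.03693022] [565.90929638 181.44166822 171.33915048] 33.68628366211308
the job is handed in; nothing more can be done
None
```

The metal T-handle is on the small press's square shaft, pushed past the clips and still gripped and pressed down. I handed the job in at 18.65 s, with no verdict reported.

**Fit:** The bore went over the shaft with no noticeable side force. The downward push rose to about 7 N, then the force dropped suddenly between 6 and 1 mm above the final seated height. That matches the clips snapping over the plate.

**Last checks:**
- **Depth:** The underside was about 4.7 mm below the seat point, reckoned from the tool height. The wrist camera put the plate top at about 139 mm, which agrees.
- **Push:** The wrist force read 7.0 N, so about 9 N net of the handle's weight, and it was steady over the last second.
- **Grip:** The fingers held at 33.7 mm with a 50 N grip.
- **Bystanders:** The arm stayed well above the jars, pot and knife, but I did not measure their positions again afterwards.

**Not fully confirmed:**
- **Far clip:** I could see only the near clip's nose over the plate. The far clip is inferred from the depth and the force drop.
- **Camera agreement:** The cameras differed by 2–4 mm on the spindle's position, so I used the average. The free slide down the shaft suggests that was close enough.

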